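Fit the tablet arm on the desk pole

ROBOT

A 6-joint arm with a two-finger parallel gripper is mounted at the origin on the work surface. World frame = base frame: x ahead of the robot, y to its left, z up, the work surface at z = 0. Lengths are in m, angles in rad, forces in N, time in s.
With the tool pointing down it reaches from about 0.35 to 0.975 m from the base axis. Payload 4.9 kg.
Tool frame: the origin (TCP) lies at the very end of the fingers, on their centre line; the grasp point (between the pads) lies 19 mm behind it (ctrl.grip_point_offset is the distance from the TCP to the grasp point, in m); z points along the fingers, y is the line along which they close (so a half turn about z gives the same grasp; the last joint's range is limited). The gripper opens to 85 mm and grips with 20 to 120 N. Pads are 22 mm wide; open, the fingers measure 114 mm over their backs; the gripper's body (76 mm by 85 mm) begins 54 mm behind the grasp point. The pads swing forward as they close: fully open they stand 13 mm farther back than shut.
Start: joints at [1.147, 0.053, 1.613, -0, 1.476, -0.119], TCP at [0.188, 0.596, 0.231] pointing down, gripper open.
Joint ranges: [-3.01, 3.01], [-1.01, 2.22], [0.06, 2.58], [-1.02, 4.17], [0.09, 2.62], [-3.14, 3.14]. Speed limits (rad/s): [2.57, 2.57, 3.14, 3.14, 3.14, 3.14].

INTERFACE

Orientations are given as a rotation vector (axis times angle).
In Python, from station import ctrl gives the robot as it stands.
- The arm moves only by the tool send_rows, never from a script. Its argument "rows" is a list of rows, each a list of 3 entries, a list of its own where there are three numbers: the finger opening in cm, from 0 to 8.54, then the shift along the tool's x, y, z in cm, then the turn about the tool's z in degrees. A call has 1 to 10 rows; each row shifts and turns the commanded pose from where the row before left it, along the tool's axes as they then stand; what a row does not reach is not made up. A row lasts 1/8 s, in which the tool goes at most 62.5 mm and 10.7 degrees, less where a joint would pass 70% of its speed; a pose out of reach is approached as far as the arm can. A call with a gripper value outside its range is refused whole. The fingers move at their own pace and stop on an object; "newtons" is the grip in N (left out, the last holds). Time passes only in rows, so rows that do not move let the fingers close. It gives the time, the measured TCP pose, the force, the opening and the grip force at its end, in the units of the state.
- ctrl.get_obs(): the state, without advancing time (a new reading comes with each control period).
- ctrl.get_image(name): name is "side" or "top"; returns a dict with "frame" (420x560x3 uint8, red, green, blue), "range_z" (420x560 float32, m along the optical axis (not along the pixel's ray), 0 where there is no reading), "fx", "fy", "cx", "cy" (pixels), "cam_to_world" (4x4, takes a point from camera to world coordinates). Camera axes: x right, y down, z forward; pixel columns grow to the right and rows downward; lengths in m; the calibration is good to about 2 mm. A picture is of the moment at which its call begins.
- ctrl.finish_job(): hands the job in; it is judged then, once.
The state is a dict: "t": time; "q": joint angles; "dq": joint speeds; "effort": joint torques, N m; "tool_pos": TCP position; "tool_rot": TCP orientation; "contact_force": force on the tool from outside, world axes, zero at the start; "wrist_torque": the same for the moment, N m; "opening": finger opening in m; "grip_force": force on a finger pad.
Only numpy, scipy, OpenCV 4.12 (cv2) and the standard library are available. Lean on these libraries where they do the work, as an engineer would, in place of code of your own. Each camera call takes 0.05 s, during which the arm holds its last target. There are 200 camera calls.

TASK

Fit the tablet arm on the desk pole: with its bar pointing to the robot's left, clear of the orange stop pin, lower its hub squarely over the pole and push it steadily and gently down, without forcing it, until you feel it pressed firmly home on the height collar. Then swing the arm clockwise, seen from above, until its bar comes gently up against the orange pin, and let go there. Leave everything else on the desk where it is.

Things in the scene. Friction and masses are not known exactly. Their poses are not given: they have to be found in the camera images.
- tablet_arm: Grey tablet arm, about 340 g: upright hub, flat bar, head with mounting plate. Origin on the bore axis at the hub's underside; z up the bore, x from the bore along the bar to the plate. Hub: upright tube 49 mm outside, 60 mm high, bore 28.4 mm right through. At the start it stands upright on the desk, on hub and plate.
- bar_grip (a point): Where the bar is best gripped, across its 22 mm width (y): middle of its section, 95 mm from the bore axis, 36 mm above the hub's underside; axes as the tablet arm's. The bar is 28 mm high (22 to 50 mm above the hub's underside) and runs out to 148 mm from the bore axis. Held much nearer the hub, the gripper would meet the pole. The hub tips and binds if it is forced down.
- brake (a point): In the bore, on its axis, 30 mm above the hub's underside: the level of the sprung nylon brake pad on the side of the black tension knob (-x; the knob sticks out 48 mm from the axis). The pad presses on the pole with about 13 N: the hub drags with 6 to 10 N, more than its weight, so it must be pushed down; when free, it stands about 1 mm off the pole's centre, towards -x.
- mount_plate (a point): Middle of the black upright mounting plate, 75 x 75 mm, 172 mm from the bore axis; its lower edge is level with the hub's underside. Swinging the fitted arm round the pole takes up to 5 N at the bar's grip point; it stays where it is left.
- pole: Desk pole, fixed to the desk, upright: round foot 110 mm wide, 10 mm high, black socket 42 mm wide up to 45 mm, then an aluminium pole 26 mm in diameter up to 240 mm, its uppermost 10 mm a rounded black cap (16 mm wide near the top). Origin at the middle of the foot's underside, z up, x straight ahead.
- pole_top (a point): Top of the pole's cap, on the pole's axis, 240 mm above the desk.
- pole_mid (a point): On the pole's axis, 100 mm above the desk. Hereabouts the black height collar is clamped, 50 mm across, 18 mm high; its upper face, where the hub comes to sit, is level, 80 to 125 mm above the desk. Its height differs each time and is not measured: look, or feel for it.
- pole_foot (a point): On the pole's axis, on the desk. The collar carries an upright orange stop pin, 8 mm thick, 52 mm from the axis, reaching 45 mm above the collar. Its direction from the axis is not measured: 8 to 43 degrees to the left (towards +y) of straight ahead (+x). The bar meets the pin when the arm's x axis is 17 degrees anticlockwise (seen from above) of that direction.
- tablet: Bystander: tablet lying flat, 165 x 240 x 8 mm, origin at its underside.
- mouse: Bystander: black mouse, 105 x 60 x 36 mm, origin at its underside.
- towel_roll: Bystander: upright paper towel roll, 110 mm across, 230 mm high, origin at its underside.
- mug: Bystander: blue mug, 82 mm across, 95 mm high, origin at its underside.
- driver: Bystander: screwdriver with orange handle, 180 mm long, lying; origin under its middle.
- hex_key: Bystander: dark steel hex key, 90 x 25 mm, lying.
- spare_collar: Bystander: plain black ring, 50 mm across, 18 mm high, lying flat.
Not all that is in view belongs to the job. What is shaped like the tablet_arm but purple or yellow is not meant.

How it is judged:
By the outcome, as a careful person would: the job done as asked, in the order asked, and still so for the second after the job is handed in, with the robot touching nothing.
It also fails if it takes over 67 s, if anything falls off the work surface, if the arm or the gripper's body presses on something with over 40 N, if the wrist force passes 120 N, or if a joint passes its speed limit or range.

## Working session

There is one attempt and no reset: what is moved stays moved. The work goes in short steps, Python scripts to look and compute and a tool call to move; the robot and the scene stay as the last step left them, time stands still between calls to the robot, and variables do not carry over. Pictures are saved under pics/ and viewed, at most 10 in all, crops included, and the job is handed in when it is done.

Besides the shell and the picture viewer there is one more tool, called as a command line: name --argument value ..., lists and objects as JSON in quotes. send_rows: Moves the arm, as the interface text tells. Its arguments: {"type":"object","properties":{"rows":{"type":"array","items":{"type":"array"}},"newtons":{"type":"number"}},"required":["rows"]}

```bash
ls; mkdir -p pics
python3 - <<'E'
from station import ctrl
import cv2,numpy as np
for n in("top","side"):
    d=ctrl.get_image(n); cv2.imwrite(f"pics/{n}0.png",d["frame"][:,:,::-1]); np.savez(f"{n}0.npz",**d)
    print(n,d["fx"],d["cx"],d["cy"],np.round(d["cam_to_world"],3).tolist())
o=ctrl.get_obs();print(o["t"],o["tool_pos"],o["tool_rot"],o["contact_force"],ctrl.grip_point_offset)
E
```

```text
pics
top 440.3318687810382 273.3373141462091 207.2422638100167 [[0.025, -0.982, 0.188, 0.205], [-1.0, -0.021, 0.019, 0.012], [-0.014, -0.188, -0.982, 1.392], [0.0, 0.0, 0.0, 1.0]]
side 392.3371489882666 283.63474510830423 211.2426902371605 [[0.946, -0.15, 0.286, 0.152], [-0.323, -0.475, 0.818, -0.86], [0.014, -0.867, -0.498, 0.678], [0.0, 0.0, 0.0, 1.0]]
0.1 [0.18733075 0.59567553 0.23015104] [-4.76848065e-01 -3.10466477e+00  2.83815345e-03] [-0.04285701  0.02151425  0.18222715] 0.0187
```

View pics/top0.png

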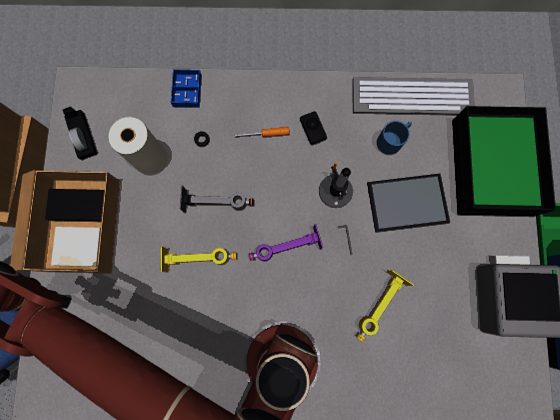

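View pics/side0.png

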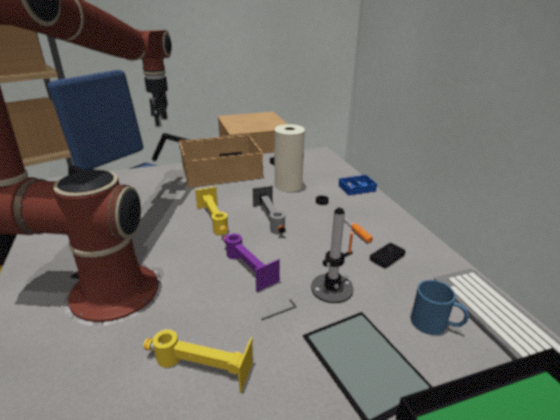

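The top view shows four arm-shaped things: grey (182–253, 200), purple (250–320, 243), yellow (165–235, 258) and yellow (365–410, 310). Only the grey one fits; its bar already points left (+y). The pole foot is at (336, 190) with the orange pin near (335, 167). In the side view the pole top is at (339, 211), the collar at about (333, 258) and the pin at (351, 243).

```bash
cat > h.py <<'E'
import numpy as np,cv2
def load(n): return dict(np.load(n+".npz"))
def ray(d,u,v):
    T=d["cam_to_world"]; r=T[:3,:3]@np.array([(u-d["cx"])/d["fx"],(v-d["cy"])/d["fy"],1]); return T[:3,3],r
def onz(d,u,v,z):
    o,r=ray(d,u,v); return o+r*(z-o[2])/r[2]
def cloud(d):
    h,w=d["range_z"].shape; u,v=np.meshgrid(np.arange(w),np.arange(h)); z=d["range_z"]
    p=np.stack([(u-d["cx"])/d["fx"]*z,(v-d["cy"])/d["fy"]*z,z],-1)
    return p@d["cam_to_world"][:3,:3].T+d["cam_to_world"][:3,3]
def proj(d,p):
    T=np.linalg.inv(d["cam_to_world"]); q=T[:3,:3]@np.asarray(p)+T[:3,3]
    return q[0]/q[2]*d["fx"]+d["cx"],q[1]/q[2]*d["fy"]+d["cy"]
E
python3 - <<'E'
from h import *
t=load("top0");s=load("side0");np.set_printoptions(precision=4,suppress=True)
P=cloud(t);S=cloud(s)
# arm in top: points with z>.012
box=np.zeros(P.shape[:2],bool);box[180:220,175:262]=1
m=box&(P[...,2]>.015);p=P[m];print("arm n",m.sum(),p.min(0),p.max(0))
b=p[(p[:,2]>.04)&(p[:,2]<.056)];print("bar-level",len(b),b.mean(0))
h=p[(p[:,2]>.055)&(p[:,1]<p[:,1].min()+.085)];print("hubtop",len(h),h.min(0),h.max(0),(h.min(0)+h.max(0))/2)
vx,vy,x0,y0=cv2.fitLine(b[:,:2].astype(np.float32),cv2.DIST_L2,0,.01,.01).ravel();print("bar line",vx,vy,x0,y0)
# pole in both
for nm,d,C,bx in(("top",t,P,(150,210,315,360)),("side",s,S,(200,305,305,375))):
    sl=np.s_[bx[0]:bx[1],bx[2]:bx[3]];c=C[sl];f=d["frame"][sl].astype(int)
    q=c[c[...,2]>.215];print(nm,"top pts",len(q),q.mean(0),q.max(0))
    hsv=cv2.cvtColor(d["frame"][sl],cv2.COLOR_RGB2HSV);o=(hsv[...,0]<18)&(hsv[...,1]>130)&(hsv[...,2]>90)
    n,l,st,ce=cv2.connectedComponentsWithStats(o.astype(np.uint8))
    for i in range(1,n):
        k=c[l==i];print(nm,"orange",st[i]+[bx[2],bx[0],0,0,0],k[:,:].mean(0),k.min(0),k.max(0))
a=t["frame"][140:225,170:370,::-1];cv2.imwrite("pics/ctop.png",cv2.resize(a,None,fx=4,fy=4,interpolation=cv2.INTER_CUBIC))
a=s["frame"][200:305,300:375,::-1];cv2.imwrite("pics/cside.png",cv2.resize(a,None,fx=5.7,fy=5.7,interpolation=cv2.INTER_CUBIC))
E
```

```text
arm n 782 [0.2049 0.012  0.0152] [0.5174 0.3248 1.3918]
bar-level 427 [0.4805 0.2401 0.0492]
hubtop 21 [0.2049 0.012  1.3918] [0.2049 0.012  1.3918] [0.2049 0.012  1.3918]
bar line 0.029131062 0.9995756 0.48054507 0.24008532
top top pts 93 [ 0.4949 -0.143   0.3464] [0.5399 0.012  1.3918]
top orange [335 162   3   3   7] [ 0.5852 -0.1471  0.1291] [ 0.5738 -0.1667 -0.0012] [ 0.6269 -0.1416  0.1539]
side top pts 161 [ 0.4406 -0.3287  0.3321] [ 0.5414 -0.1559  0.6781]
side orange [351 224  21  18 166] [0.7152 0.0208 0.0223] [ 0.1521 -0.8599  0.0077] [0.7356 0.0754 0.6781]
side orange [348 233   4  20  30] [ 0.5778 -0.1494  0.1203] [ 0.5753 -0.152   0.0947] [ 0.5812 -0.147   0.1517]
```

View pics/ctop.png

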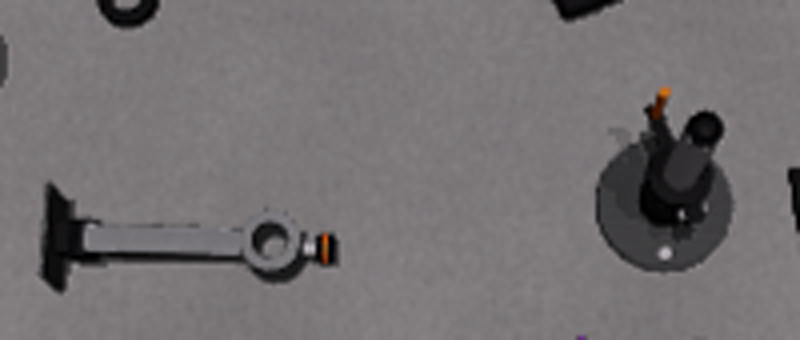

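View pics/cside.png

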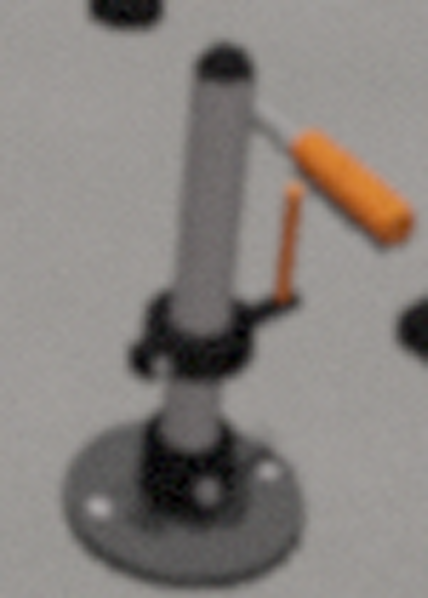

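The crops confirm the grey arm, with its hub bore at crop (270, 240), i.e. full (237.5, 200), and an orange-striped knob on the far side from the plate. The pole cap is at crop (705, 128), i.e. (346, 172). The side crop shows the collar top around (212, 320) and the pin from (285, 298) up to (294, 187).

Run:
```python
from h import *
t=load("top0");s=load("side0");np.set_printoptions(precision=4,suppress=True)
P=cloud(t);S=cloud(s)
P[t["range_z"]==0]=np.nan;S[s["range_z"]==0]=np.nan
def circ(q):
    A=np.c_[2*q[:,:2],np.ones(len(q))];c=np.linalg.lstsq(A,(q[:,:2]**2).sum(1),rcond=None)[0];return c[:2],np.sqrt(c[2]+c[0]**2+c[1]**2)
p=P[180:220,175:262].reshape(-1,3);p=p[(p[:,2]>.015)&(p[:,2]<.09)]
print("arm",np.min(p,0),np.max(p,0))
h=p[(p[:,2]>.054)&(p[:,1]<.2)&(p[:,1]>.05)];print("hubtop",len(h),h.min(0),h.max(0),(h.min(0)+h.max(0))/2)
b=p[(p[:,2]>.044)&(p[:,2]<.055)&(p[:,1]>h[:,1].max()+.005)&(p[:,1]<h[:,1].max()+.09)]
print("bar",b.mean(0),b.min(0),b.max(0),cv2.fitLine(b[:,:2].astype(np.float32),cv2.DIST_L2,0,.01,.01).ravel())
# pole shaft side & top views: circle fits given r=13
from scipy.optimize import least_squares
for nm,C in(("top",P[150:215,310:365]),("side",S[200:305,300:375])):
    q=C.reshape(-1,3);q=q[np.isfinite(q[:,0])]
    for z0,z1,r in((.13,.225,.013),(.085,.125,.025),(.06,.07,.013),(.02,.042,.021)):
        k=q[(q[:,2]>z0)&(q[:,2]<z1)&(np.hypot(q[:,0]-.53,q[:,1]+.165)<.032)]
        if len(k)<6: continue
        f=least_squares(lambda c:np.hypot(k[:,0]-c[0],k[:,1]-c[1])-r,[.53,-.165],loss="soft_l1",f_scale=.002)
        print(nm,z0,len(k),f.x,np.abs(f.fun).mean())
    f=q[(q[:,2]>.005)&(q[:,2]<.015)];print(nm,"foot",f.min(0),f.max(0),(f.min(0)+f.max(0))/2)
    c=q[q[:,2]>.23];print(nm,"cap",len(c),c.mean(0),c.max(0))
    k=q[(q[:,2]>.06)&(q[:,2]<.14)];d=np.hypot(k[:,0]-.53,k[:,1]+.165)
    print(" collar-face z hist",np.histogram(k[(d>.015)&(d<.026),2],np.arange(.06,.141,.004))[0])
print("cap ray", onz(t,346.2,172,.238), onz(s,339,211,.238))
```

```text
arm [0.445  0.1015 0.0152] [0.5174 0.3248 0.0813]
hubtop 132 [0.458  0.1253 0.054 ] [0.5035 0.1947 0.0674] [0.4808 0.16   0.0607]
bar [0.4809 0.243  0.0501] [0.4704 0.2001 0.0442] [0.4935 0.2847 0.0549] [0.0391 0.9992 0.4809 0.243 ]
top 0.13 87 [ 0.5289 -0.1611] 0.000447587524173644
top 0.085 165 [ 0.5328 -0.1636] 0.004691985787354463
top 0.02 26 [ 0.5298 -0.1611] 0.0014359351447268622
top foot [ 0.4526 -0.2532  0.005 ] [ 0.6671 -0.0781  0.0149] [ 0.5598 -0.1657  0.01  ]
top cap 66 [ 0.5275 -0.1606  0.2372] [ 0.5399 -0.1498  0.2442]
 collar-face z hist [ 0  0  0  0  0  0  0  0  0  1  6 50 32  5  2  2  2  0  4  4]
side 0.13 373 [ 0.5304 -0.1632] 0.000827725668477737
side 0.085 278 [ 0.5323 -0.16  ] 0.005271372473867981
side 0.06 33 [ 0.5308 -0.163 ] 0.0008742609184925798
side 0.02 113 [ 0.5303 -0.1633] 0.0014469827156852351
side foot [ 0.4749 -0.2221  0.0053] [0.7377 0.2817 0.015 ] [0.6063 0.0298 0.0101]
side cap 61 [ 0.5277 -0.1684  0.2349] [ 0.5414 -0.1559  0.2395]
 collar-face z hist [ 0  0  0  0  0  0  0 14 21 16 26 98  3  0  0  0  0  0  0  0]
cap ray [ 0.5269 -0.1608  0.238 ] [ 0.5251 -0.1734  0.238 ]
```

```bash
cat >> h.py <<'E'
def bore(d,box):
    "hub top outer circle and bore by Hough-free contour: bright ring mask from depth"
    pass
def go(o,target,yaw):
    "target TCP world, yaw deg of tool y; turn first then shift (tool axes after turn), cm"
    from scipy.spatial.transform import Rotation as R
    r=R.from_rotvec(o["tool_rot"]).as_matrix();y=np.degrees(np.arctan2(r[1,1],r[0,1]))
    a=np.radians(yaw);Y=np.array([np.cos(a),np.sin(a),0]);Z=np.array([0,0,-1.]);X=np.cross(Y,Z)
    d=(np.asarray(target)-o["tool_pos"])*100
    return dict(turn=round((y-yaw+180)%360-180,1),shift=np.round([d@X,d@Y,d@Z],2).tolist(),tilt=np.degrees(np.arccos(-r[2,2])))
E
python3 - <<'E'
from h import *
from station import ctrl
t=load("top0");P=cloud(t);np.set_printoptions(precision=4,suppress=True)
g=cv2.resize(cv2.cvtColor(t["frame"],cv2.COLOR_RGB2GRAY)[185:217,222:260],None,fx=8,fy=8,interpolation=cv2.INTER_CUBIC)
c=cv2.HoughCircles(g,cv2.HOUGH_GRADIENT,1.5,20,param1=80,param2=18,minRadius=25,maxRadius=75)
for x,y,r in c[0][:6]:
    u,v=(x+.5)/8-.5+222,(y+.5)/8-.5+185;print(u,v,"r mm",r/8*1.33/440*1000,onz(t,u,v,.06))
for e in((336,163.5,.151),):print("pin top",onz(t,*e))
k=onz(t,252.5,201.5,.03);print("knob end",k)
o=ctrl.get_obs();print(go(o,[.481,.245,.15],-2.2),go(o,[.481,.245,.017],-2.2))
E
```

```text
239.09375 200.96875 r mm 27.97912 [0.4771 0.1435 0.06  ]
239.65625 203.40625 r mm 20.384518 [0.4694 0.1414 0.06  ]
236.84375 197.78125 r mm 27.97912 [0.487  0.1508 0.06  ]
237.40625 204.53125 r mm 17.040625 [0.4657 0.1482 0.06  ]
236.46875 201.15625 r mm 17.834091 [0.4763 0.1516 0.06  ]
250.90625 199.65625 r mm 19.647728 [0.482  0.1071 0.06  ]
pin top [ 0.5762 -0.1443  0.151 ]
knob end [0.4824 0.104  0.03  ]
{'turn': np.float64(74.7), 'shift': [-33.91, 30.69, 8.02], 'tilt': np.float64(0.10774684493014271)} {'turn': np.float64(74.7), 'shift': [-33.91, 30.69, 21.32], 'tilt': np.float64(0.10774684493014271)}
```

send_rows --rows '[[6, [0, 0, 0], 10], [6, [0, 0, 0], 10], [6, [0, 0, 0], 10], [6, [0, 0, 0], 10], [6, [0, 0, 0], 10], [6, [0, 0, 0], 10], [6, [0, 0, 0], 10], [6, [0, 0, 0], 4.7]]' --newtons 120

```text
t: 1.1
tool_pos: [0.1874, 0.5958, 0.2306]
tool_rot: [2.266, 2.175, -0.002]
contact_force: [-0.1, 0.3, 0.2]
opening: 0.0601
grip_force: 0.0
```

send_rows --rows '[[6, [-3.4, 3.07, 0], 0], [6, [-3.4, 3.07, 0], 0], [6, [-3.4, 3.07, 0], 0], [6, [-3.4, 3.07, 0], 0], [6, [-3.4, 3.07, 0], 0], [6, [-3.4, 3.07, 0], 0], [6, [-3.4, 3.07, 2], 0], [6, [-3.4, 3.07, 2], 0], [6, [-3.4, 3.07, 2], 0], [6, [-3.4, 3.07, 2], 0]]'

```text
t: 2.35
tool_pos: [0.482, 0.2435, 0.1503]
tool_rot: [-2.263, -2.179, 0.0]
contact_force: [0.4, 0.4, 0.1]
opening: 0.0599
grip_force: 0.0
```

Run:
```python
from h import *
from station import ctrl
print(go(ctrl.get_obs(),[.481,.244,.017],-2.2))
```

```text
{'turn': np.float64(0.0), 'shift': [0.05, -0.1, 13.33], 'tilt': np.float64(0.019022800224692955)}
```

send_rows --rows '[[6, [0.05, -0.1, 3], 0], [6, [0, 0, 3], 0], [6, [0, 0, 3], 0], [6, [0, 0, 2], 0], [6, [0, 0, 1.5], 0], [6, [0, 0, 0.8], 0], [1.5, [0, 0, 0], 0], [1.5, [0, 0, 0], 0], [1.5, [0, 0, 0], 0], [1.5, [0, 0, 0], 0]]' --newtons 120

```text
t: 3.6
tool_pos: [0.482, 0.2458, 0.0198]
tool_rot: [2.262, 2.178, 0.005]
contact_force: [1.5, -0.1, 4.0]
opening: 0.0201
grip_force: 117.5
```

send_rows --rows '[[1.5, [0, 0, 0], 0], [1.5, [0, 0, 0], 0], [1.5, [0, 0, 0], 0]]'

```text
t: 3.98
tool_pos: [0.482, 0.2458, 0.0198]
tool_rot: [2.262, 2.178, 0.005]
contact_force: [1.5, 0.2, 6.3]
opening: 0.0207
grip_force: 117.8
```

send_rows --rows '[[1.5, [0, 0, -1], 0], [1.5, [0, 0, -2], 0], [1.5, [0, 0, -3], 0], [1.5, [0, 0, -4], 0], [1.5, [0, 0, -4], 0], [1.5, [0, 0, -4], 0], [1.5, [0, 0, -4], 0], [1.5, [0, 0, -3], 0], [1.5, [0, 0, -2], 0], [1.5, [0, 0, 0], 0]]'

```text
t: 5.22
tool_pos: [0.4806, 0.2455, 0.2891]
tool_rot: [2.263, 2.179, 0.002]
contact_force: [0.6, -0.6, -4.0]
opening: 0.0202
grip_force: 117.1
```

```bash
cat > shot.py <<'E'
from h import *
from station import ctrl
import sys
k=sys.argv[1]
for n in("top","side"):
    d=ctrl.get_image(n);np.savez(n+k+".npz",**d);cv2.imwrite(f"pics/{n}{k}.png",d["frame"][:,:,::-1])
o=ctrl.get_obs();print({a:np.round(o[a],4).tolist() for a in("t","tool_pos","tool_rot","contact_force","wrist_torque","opening")})
a,b=[cv2.imread(f"pics/{n}{k}.png") for n in("top","side")]
cv2.imwrite(f"pics/both{k}.png",np.hstack([cv2.resize(a[100:260,160:400],None,fx=1.66,fy=1.66,interpolation=cv2.INTER_CUBIC),cv2.resize(b[80:310,180:400],(400,266+152),interpolation=cv2.INTER_CUBIC)[:266]]))
E
python3 shot.py 1; python3 -c "
from h import *;from station import ctrl
print(go(ctrl.get_obs(),[.53,-.067,.281],0))"
```

```text
{'t': 5.325, 'tool_pos': [0.4797, 0.2451, 0.2863], 'tool_rot': [-2.2619, -2.1781, 0.0045], 'contact_force': [-0.1945, -0.2418, -4.2229], 'wrist_torque': [0.1659, -0.0161, -0.0078], 'opening': 0.0204}
{'turn': np.float64(-2.2), 'shift': [-31.21, 5.03, 0.53], 'tilt': np.float64(0.18499359784774472)}
```

View pics/both1.png

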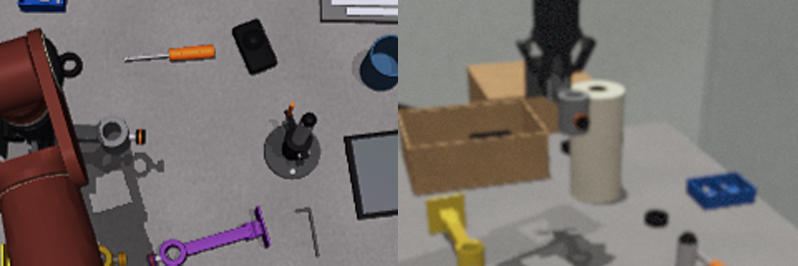

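The hub is held upright in the gripper, with the bore at about (114, 133) in the left crop and nothing in the way to the pole. I'm moving over the pole.

send_rows --rows '[[1.5, [0, 0, 0], -2.2], [1.5, [-2.2, 0.5, 0], 0], [1.5, [-4, 0.6, 0], 0], [1.5, [-4, 0.6, 0], 0], [1.5, [-4, 0.6, 0], 0], [1.5, [-4, 0.6, 0], 0], [1.5, [-4, 0.6, 0], 0], [1.5, [-4, 0.6, 0], 0], [1.5, [-3, 0.6, 0], 0], [1.5, [-2, 0.33, 0], 0]]'

```text
t: 6.58
tool_pos: [0.5302, -0.0676, 0.2858]
tool_rot: [-2.219, -2.218, 0.003]
contact_force: [0.0, -0.1, -4.2]
opening: 0.0205
grip_force: 116.9
```

send_rows --rows '[[1.5, [0, 0, 0], 0], [1.5, [0, 0, 0], 0]]'

```text
t: 6.82
tool_pos: [0.5307, -0.0658, 0.2876]
tool_rot: [-2.219, -2.222, 0.0]
contact_force: [-0.1, 0.7, -4.4]
opening: 0.0203
grip_force: 116.9
```

```bash
python3 shot.py 2
cat > hub.py <<'E'
from h import *
from scipy.optimize import least_squares
import sys
k=sys.argv[1];zt=float(sys.argv[2]);np.set_printoptions(precision=4,suppress=True)  # zt: hub top z
for nm in("top","side"):
    d=load(nm+k);C=cloud(d);C[d["range_z"]==0]=np.nan
    q=C.reshape(-1,3);q=q[np.isfinite(q[:,0])];q=q[np.hypot(q[:,0]-.53,q[:,1]+.162)<.04]
    h=q[(q[:,2]>zt-.055)&(q[:,2]<zt-.004)&(q[:,1]<-.135)]
    f=least_squares(lambda c:np.hypot(h[:,0]-c[0],h[:,1]-c[1])-.0245,[.53,-.162],loss="soft_l1",f_scale=.001) if len(h)>5 else None
    tt=q[np.abs(q[:,2]-zt)<.006]
    print(nm,"side surf",len(h),f and f.x,f and np.median(np.abs(f.fun)),"top face n",len(tt),len(tt) and (tt.min(0),tt.max(0),tt.mean(0)))
    p=q[(q[:,2]>.13)&(q[:,2]<.22)&(np.hypot(q[:,0]-.53,q[:,1]+.162)<.02)]
    f=least_squares(lambda c:np.hypot(p[:,0]-c[0],p[:,1]-c[1])-.013,[.53,-.162],loss="soft_l1",f_scale=.001) if len(p)>5 else None
    print(nm,"pole",len(p),f and f.x)
    if len(tt)>20: # plane tilt of top face
        A=np.c_[tt[:,:2]-tt[:,:2].mean(0),np.ones(len(tt))];print(" plane slope",np.linalg.lstsq(A,tt[:,2],rcond=None)[0])
E
python3 hub.py 2 .327
```

```text
{'t': 6.925, 'tool_pos': [0.5309, -0.0656, 0.2881], 'tool_rot': [-2.2189, -2.2232, -0.0001], 'contact_force': [-0.1484, 0.0287, -4.4811], 'wrist_torque': [0.1365, 0.0362, -0.01], 'opening': 0.0202}
top side surf 205 [ 0.5238 -0.1706] 0.004562034201431846 top face n 193 (array([ 0.5076, -0.1848,  0.3212]), array([ 0.555 , -0.1392,  0.3317]), array([ 0.5307, -0.1625,  0.3269]))
top pole 74 [ 0.5288 -0.1613]
 plane slope [0.0126 0.0108 0.3269]
side side surf 441 [ 0.5336 -0.1637] 0.0008637719897709832 top face n 177 (array([ 0.509 , -0.19  ,  0.3211]), array([ 0.5566, -0.1399,  0.3279]), array([ 0.5315, -0.1674,  0.3251]))
side pole 351 [ 0.5305 -0.1632]
 plane slope [0.0074 0.0158 0.3251]
```

View pics/both2.png

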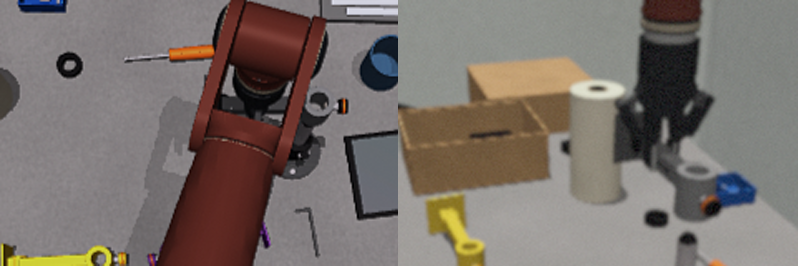

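The hub is about 2.5 mm too far in +x relative to the pole and good in y. I'm correcting that and lowering to the cap.

send_rows --rows '[[1.5, [0, -0.25, 0], 0], [1.5, [0, 0, 0.8], 0], [1.5, [0, 0, 0.8], 0], [1.5, [0, 0, 0.5], 0], [1.5, [0, 0, 0.3], 0], [1.5, [0, 0, 0.2], 0], [1.5, [0, 0, 0.2], 0], [1.5, [0, 0, 0.2], 0]]'

```text
t: 7.92
tool_pos: [0.5286, -0.0667, 0.2584]
tool_rot: [2.22, 2.222, 0.0]
contact_force: [0.7, -0.3, -4.3]
opening: 0.0203
grip_force: 116.9
```

send_rows --rows '[[1.5, [0, 0, 0.2], 0], [1.5, [0, 0, 0.2], 0], [1.5, [0, 0, 0.2], 0], [1.5, [0, 0, 0], 0]]'

```text
t: 8.43
tool_pos: [0.5284, -0.0666, 0.252]
tool_rot: [-2.221, -2.222, 0.0]
contact_force: [0.1, -0.1, -4.4]
opening: 0.02
grip_force: 116.9
```

send_rows --rows '[[1.5, [0, 0, 0.2], 0], [1.5, [0, 0, 0.2], 0], [1.5, [0, 0, 0.2], 0], [1.5, [0, 0, 0.2], 0], [1.5, [0, 0, 0.2], 0], [1.5, [0, 0, 0], 0]]'

```text
t: 9.18
tool_pos: [0.5284, -0.0665, 0.2419]
tool_rot: [-2.22, -2.222, 0.0]
contact_force: [-0.4, 1.1, -4.5]
opening: 0.0206
grip_force: 116.9
```

```bash
python3 -c "
from station import ctrl;o=ctrl.get_obs();print(o['tool_pos'],o['contact_force'],o['wrist_torque'])"
```

```text
[ 0.52837186 -0.06645053  0.24194191] [-0.43673306  1.08324078 -4.53376604] [ 0.5092299   0.14901017 -0.04773538]
```

send_rows --rows '[[1.5, [0.03, 0, 0.2], 0], [1.5, [0, 0, 0.2], 0], [1.5, [0, 0, 0.2], 0], [1.5, [0, 0, 0.2], 0], [1.5, [0, 0, 0.2], 0], [1.5, [0, 0, 0.2], 0], [1.5, [0, 0, 0.2], 0], [1.5, [0, 0, 0.2], 0]]'

```text
t: 10.18
tool_pos: [0.5287, -0.0662, 0.2273]
tool_rot: [2.221, 2.221, 0.001]
contact_force: [-2.8, 3.4, 3.4]
opening: 0.0203
grip_force: 117.6
```

```bash
cat > s.py <<'E'
from station import ctrl;import numpy as np;o=ctrl.get_obs();print(o['t'],*[np.round(o[k],4).tolist() for k in('tool_pos','tool_rot','contact_force','wrist_torque')])
E
python3 s.py
```

```text
10.175 [0.5287, -0.0662, 0.2273] [2.2205, 2.2215, 0.0007] [-2.7619, 3.4161, 3.3889] [0.3115, 0.652, -0.2861]
```

send_rows --rows '[[1.5, [0.04, -0.06, 0.15], 0], [1.5, [0, 0, 0.2], 0], [1.5, [0, 0, 0.2], 0], [1.5, [0, 0, 0.2], 0], [1.5, [0, 0, 0.2], 0], [1.5, [0, 0, 0.2], 0]]'

```text
t: 10.92
tool_pos: [0.5289, -0.066, 0.218]
tool_rot: [2.219, 2.219, 0.002]
contact_force: [-5.1, 6.2, 11.0]
opening: 0.0207
grip_force: 118.7
```

```bash
python3 s.py
```

```text
10.925 [0.5289, -0.066, 0.218] [2.2187, 2.2194, 0.0025] [-5.0837, 6.2069, 11.0018] [0.0811, 0.906, -0.4941]
```

send_rows --rows '[[1.5, [0.06, -0.1, 0], 0], [1.5, [0, 0, 0], 0], [1.5, [0, 0, 0], 0]]'

```text
t: 11.3
tool_pos: [0.5284, -0.0661, 0.2173]
tool_rot: [2.217, 2.219, 0.002]
contact_force: [-1.0, 1.5, 7.4]
opening: 0.0205
grip_force: 118.2
```

```bash
python3 s.py
```

```text
11.3 [0.5284, -0.0661, 0.2173] [2.2167, 2.2187, 0.0025] [-1.0042, 1.4802, 7.3717] [-0.2027, 0.322, -0.1523]
```

send_rows --rows '[[1.5, [0.01, -0.01, 0.2], 0], [1.5, [0.01, -0.01, 0.2], 0], [1.5, [0, -0.01, 0.2], 0], [1.5, [0.01, -0.01, 0.2], 0], [1.5, [0.01, -0.01, 0.2], 0], [1.5, [0, -0.01, 0.2], 0]]'

```text
t: 12.05
tool_pos: [0.5283, -0.0661, 0.206]
tool_rot: [2.216, 2.218, 0.003]
contact_force: [-1.4, 1.5, 9.1]
opening: 0.0203
grip_force: 118.6
```

```bash
python3 s.py
```

```text
12.05 [0.5283, -0.0661, 0.206] [2.2156, 2.2175, 0.0028] [-1.3911, 1.5153, 9.0758] [-0.4321, 0.3433, -0.1456]
```

send_rows --rows '[[1.5, [0.02, -0.02, 0.2], 0], [1.5, [0.01, -0.01, 0.2], 0], [1.5, [0.01, -0.01, 0.2], 0], [1.5, [0.01, -0.01, 0.2], 0], [1.5, [0.01, -0.01, 0.2], 0], [1.5, [0, -0.01, 0.2], 0], [1.5, [0.01, -0.01, 0.2], 0], [1.5, [0, -0.01, 0.2], 0]]'

```text
t: 13.05
tool_pos: [0.5279, -0.0661, 0.19]
tool_rot: [2.214, 2.216, 0.002]
contact_force: [-0.8, -1.8, 8.5]
opening: 0.0205
grip_force: 118.5
```

```bash
python3 s.py
```

```text
13.05 [0.5279, -0.0661, 0.19] [2.214, 2.2163, 0.0025] [-0.8465, -1.814, 8.5416] [-0.7222, 0.0062, -0.0011]
```

send_rows --rows '[[1.5, [-0.02, -0.01, 0.2], 0], [1.5, [0, 0, 0.2], 0], [1.5, [0, -0.01, 0.2], 0], [1.5, [0, 0, 0.2], 0], [1.5, [0, -0.01, 0.2], 0], [1.5, [0, 0, 0.2], 0], [1.5, [0, -0.01, 0.2], 0], [1.5, [0, 0, 0.2], 0]]'

```text
t: 14.05
tool_pos: [0.5278, -0.0661, 0.1741]
tool_rot: [2.214, 2.217, 0.004]
contact_force: [0.1, 0.4, 8.5]
opening: 0.0205
grip_force: 118.6
```

```bash
python3 s.py
```

```text
14.05 [0.5278, -0.0661, 0.1741] [2.2136, 2.2166, 0.0036] [0.113, 0.3876, 8.5109] [-0.6523, -0.0926, 0.0402]
```

Forces are steady. I'll continue down to just above the expected contact at TCP z ≈ 0.126.

send_rows --rows '[[1.5, [0, 0, 0.2], 0], [1.5, [0, 0, 0.2], 0], [1.5, [0, 0, 0.2], 0], [1.5, [0, 0, 0.2], 0], [1.5, [0, 0, 0.2], 0], [1.5, [0, 0, 0.2], 0], [1.5, [0, 0, 0.2], 0], [1.5, [0, 0, 0.2], 0]]'

```text
t: 15.05
tool_pos: [0.5278, -0.0661, 0.1581]
tool_rot: [2.214, 2.217, 0.003]
contact_force: [-0.3, 1.1, 7.8]
opening: 0.0202
grip_force: 118.6
```

send_rows --rows '[[1.5, [0, 0, 0.2], 0], [1.5, [0, 0, 0.2], 0], [1.5, [0, 0, 0.2], 0], [1.5, [0, 0, 0.2], 0], [1.5, [0, 0, 0.2], 0], [1.5, [0, 0, 0.2], 0]]'

```text
t: 15.8
tool_pos: [0.5278, -0.0661, 0.146]
tool_rot: [2.214, 2.217, 0.003]
contact_force: [0.2, 0.3, 8.0]
opening: 0.0204
grip_force: 118.6
```

```bash
python3 s.py
```

```text
15.8 [0.5278, -0.0661, 0.146] [2.2138, 2.2169, 0.0033] [0.1684, 0.2589, 8.0146] [-0.5662, -0.077, -0.0298]
```

send_rows --rows '[[1.5, [0, 0, 0.2], 0], [1.5, [0, 0, 0.2], 0], [1.5, [0, 0, 0.2], 0], [1.5, [0, 0, 0.2], 0], [1.5, [0, 0, 0.2], 0], [1.5, [0, 0, 0.15], 0]]'

```text
t: 16.55
tool_pos: [0.5278, -0.0661, 0.1344]
tool_rot: [2.214, 2.217, 0.003]
contact_force: [0.7, -0.4, 8.0]
opening: 0.02
grip_force: 118.6
```

send_rows --rows '[[1.5, [0, 0, 0.1], 0], [1.5, [0, 0, 0.1], 0], [1.5, [0, 0, 0.1], 0]]'

```text
t: 16.92
tool_pos: [0.5278, -0.0661, 0.1314]
tool_rot: [2.214, 2.217, 0.003]
contact_force: [0.4, -0.2, 7.7]
opening: 0.0205
grip_force: 118.6
```

send_rows --rows '[[1.5, [0, 0, 0.1], 0], [1.5, [0, 0, 0.1], 0]]'

```text
t: 17.18
tool_pos: [0.5278, -0.0661, 0.1294]
tool_rot: [2.214, 2.217, 0.003]
contact_force: [0.2, -1.1, 8.6]
opening: 0.0202
grip_force: 118.6
```

send_rows --rows '[[1.5, [0, 0, 0.1], 0], [1.5, [0, 0, 0.1], 0]]'

```text
t: 17.42
tool_pos: [0.5278, -0.0661, 0.1274]
tool_rot: [2.214, 2.217, 0.003]
contact_force: [-0.4, -0.0, 8.4]
opening: 0.02
grip_force: 118.6
```

send_rows --rows '[[1.5, [0, 0, 0.1], 0], [1.5, [0, 0, 0.05], 0]]'

```text
t: 17.68
tool_pos: [0.5279, -0.0661, 0.1263]
tool_rot: [2.214, 2.217, 0.003]
contact_force: [-0.1, 0.7, 10.7]
opening: 0.0202
grip_force: 119.0
```

send_rows --rows '[[1.5, [0, 0, 0.05], 0], [1.5, [0, 0, 0.05], 0]]'

```text
t: 17.92
tool_pos: [0.5281, -0.066, 0.1261]
tool_rot: [2.214, 2.217, 0.003]
contact_force: [-2.5, 2.5, 14.6]
opening: 0.0204
grip_force: 119.5
```

send_rows --rows '[[1.5, [0, 0, 0.05], 0], [1.5, [0, 0, 0.05], 0], [1.5, [0, 0, 0], 0]]'

```text
t: 18.3
tool_pos: [0.5282, -0.0659, 0.1258]
tool_rot: [2.214, 2.217, 0.004]
contact_force: [-3.8, 2.3, 16.0]
opening: 0.0207
grip_force: 119.8
```

send_rows --rows '[[1.5, [0.02, -0.03, 0.05], 0], [1.5, [0, 0, 0.03], 0], [1.5, [0, 0, 0], 0]]'

```text
t: 18.68
tool_pos: [0.5282, -0.0659, 0.1257]
tool_rot: [2.214, 2.216, 0.004]
contact_force: [-4.5, 2.8, 18.8]
opening: 0.0204
grip_force: 120.0
```

```bash
python3 s.py;python3 shot.py 3
python3 - <<'E'
from h import *
np.set_printoptions(precision=4,suppress=True)
for n in("top","side"):
    d=load(n+"3");C=cloud(d);C[d["range_z"]==0]=np.nan
    q=C.reshape(-1,3);q=q[np.isfinite(q[:,0])];r=np.hypot(q[:,0]-.53,q[:,1]+.162)
    h=q[(r<.024)&(r>.0155)&(q[:,2]>.155)&(q[:,2]<.18)&(q[:,1]<-.15)];print(n,"hubtop",len(h),len(h) and np.median(h,0))
E
```

```text
18.675 [0.5282, -0.0659, 0.1257] [2.2138, 2.2161, 0.0039] [-4.5308, 2.7818, 18.8027] [-0.6278, 0.951, -0.2295]
{'t': 18.775, 'tool_pos': [0.5282, -0.0659, 0.1257], 'tool_rot': [2.2137, 2.2162, 0.0039], 'contact_force': [-4.8008, 3.2157, 19.2284], 'wrist_torque': [-0.6037, 0.9467, -0.2837], 'opening': 0.0204}
top hubtop 57 [ 0.5169 -0.1705  0.1677]
side hubtop 74 [ 0.522  -0.1729  0.1667]
```

```bash
python3 -c "
import cv2
b=cv2.imread('pics/side3.png')[180:310,250:400];cv2.imwrite('pics/c3.png',cv2.resize(b,None,fx=4.5,fy=4.5,interpolation=cv2.INTER_CUBIC))"
```

```text
(no output)
```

View pics/c3.png

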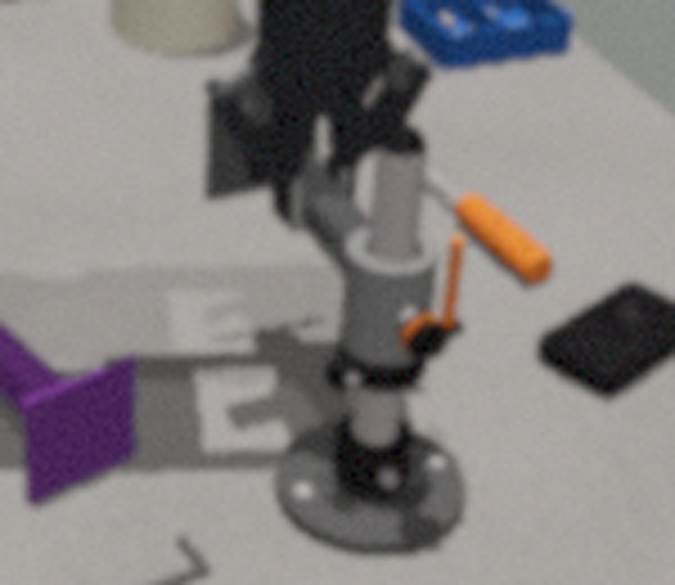

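The side crop shows the hub bottom against the collar at (380, 365) with no gap. Hub top at 0.167 m means the underside is at 0.107, matching the collar. I'll press a bit more firmly, then unload.

send_rows --rows '[[1.5, [0.03, -0.06, 0.06], 0], [1.5, [0, 0, 0.06], 0], [1.5, [0, 0, 0.04], 0], [1.5, [0, 0, 0], 0]]'

```text
t: 19.27
tool_pos: [0.5289, -0.065, 0.1245]
tool_rot: [2.212, 2.216, 0.01]
contact_force: [-0.8, 4.6, 16.1]
opening: 0.0203
grip_force: 119.8
```

```bash
python3 s.py
```

```text
19.275 [0.5289, -0.065, 0.1245] [2.2117, 2.2157, 0.0097] [-0.7927, 4.6048, 16.0887] [-0.1407, 0.1494, 0.0326]
```

send_rows --rows '[[1.5, [0.03, 0, 0.05], 0], [1.5, [0, 0, 0.05], 0], [1.5, [0, 0, 0], 0]]'

```text
t: 19.65
tool_pos: [0.529, -0.0649, 0.1242]
tool_rot: [2.211, 2.215, 0.009]
contact_force: [-2.9, 4.9, 20.5]
opening: 0.0204
grip_force: 120.3
```

```bash
python3 s.py;python3 shot.py 4
python3 - <<'E'
from h import *
np.set_printoptions(precision=4,suppress=True)
for k in "34":
  for n in("top","side"):
    d=load(n+k);C=cloud(d);C[d["range_z"]==0]=np.nan
    q=C.reshape(-1,3);q=q[np.isfinite(q[:,0])];r=np.hypot(q[:,0]-.53,q[:,1]+.162)
    h=q[(r<.025)&(r>.0155)&(q[:,2]>.158)&(q[:,2]<.175)&(q[:,1]<-.14)]
    m=np.median(h,0);A=np.c_[h[:,:2]-[.53,-.162],np.ones(len(h))];print(k,n,len(h),m,np.linalg.lstsq(A,h[:,2],rcond=None)[0])
E
```

```text
19.65 [0.529, -0.0649, 0.1242] [2.2115, 2.2154, 0.0087] [-2.8867, 4.9253, 20.4937] [-0.2386, 0.5125, -0.0801]
{'t': 19.75, 'tool_pos': [0.529, -0.0649, 0.1242], 'tool_rot': [2.2116, 2.2153, 0.0087], 'contact_force': [-1.9101, 4.1931, 20.9767], 'wrist_torque': [-0.2449, 0.4891, -0.0791], 'opening': 0.0207}
3 top 91 [ 0.5195 -0.1566  0.1677] [-0.0297  0.0021  0.1676]
3 side 96 [ 0.5214 -0.1735  0.1665] [0.0419 0.0216 0.1664]
4 top 87 [ 0.5194 -0.1538  0.1675] [-0.0023 -0.0369  0.1677]
4 side 125 [ 0.522  -0.1759  0.1663] [0.0511 0.061  0.1663]
```

send_rows --rows '[[1.5, [0.03, -0.03, 0.05], 0], [1.5, [0, 0, 0.05], 0], [1.5, [0, 0, 0], 0], [1.5, [0, 0, 0], 0]]'

```text
t: 20.25
tool_pos: [0.529, -0.0648, 0.1239]
tool_rot: [2.211, 2.215, 0.009]
contact_force: [-2.4, 5.8, 24.1]
opening: 0.0204
grip_force: 120.7
```

send_rows --rows '[[1.5, [0, 0, -0.1], 0], [1.5, [0, 0, -0.1], 0], [1.5, [0, 0, 0], 0]]'

```text
t: 20.62
tool_pos: [0.5288, -0.0649, 0.1243]
tool_rot: [2.21, 2.215, 0.009]
contact_force: [1.2, 3.4, 15.2]
opening: 0.0201
grip_force: 119.4
```

```bash
python3 s.py
```

```text
20.625 [0.5288, -0.0649, 0.1243] [2.2102, 2.2151, 0.0088] [1.1895, 3.3512, 15.2098] [-0.4331, -0.0739, 0.1518]
```

send_rows --rows '[[1.5, [0, 0, -0.12], 0], [1.5, [0, 0, -0.1], 0], [1.5, [0, 0, 0], 0], [1.5, [-0.01, 0.25, 0], 1.5], [1.5, [-0.01, 0.5, 0], 3], [1.5, [-0.01, 0.5, 0], 3], [1.5, [-0.01, 0.5, 0], 3]]'

```text
t: 21.5
tool_pos: [0.5456, -0.0661, 0.125]
tool_rot: [2.406, 2.005, 0.009]
contact_force: [2.4, 1.7, 10.6]
opening: 0.0203
grip_force: 118.9
```

```bash
cat >> s.py <<'E'
from scipy.spatial.transform import Rotation as R
r=R.from_rotvec(o["tool_rot"]).as_matrix();a=np.degrees(np.arctan2(r[1,0],r[0,0]));f=o["contact_force"]
p=o["tool_pos"][:2]-[.529,-.162]
print("tool-x angle",a,"pos angle",np.degrees(np.arctan2(p[1],p[0])),"rad",np.hypot(*p),"force tool axes",np.round(r.T@f,2))
E
python3 s.py
```

```text
21.5 [0.5456, -0.0661, 0.125] [2.406, 2.0045, 0.0091] [2.3894, 1.6708, 10.5702] [-0.1522, -0.1799, 0.6636]
tool-x angle 79.59616966374227 pos angle 80.16807016586307 rad 0.0972936680238518 force tool axes [  2.05   2.17 -10.55]
```

send_rows --rows '[[1.5, [0, 0.5, -0.02], 3], [1.5, [0, 0.5, -0.02], 3], [1.5, [-0.01, 0.5, 0], 3], [1.5, [-0.01, 0.5, 0], 3], [1.5, [-0.01, 0.5, 0], 3], [1.5, [-0.01, 0.5, 0], 3]]'

```text
t: 22.25
tool_pos: [0.5744, -0.0757, 0.1254]
tool_rot: [2.69, 1.604, 0.014]
contact_force: [5.7, 2.1, 9.6]
opening: 0.0202
grip_force: 118.9
```

```bash
python3 s.py
```

```text
22.25 [0.5744, -0.0757, 0.1254] [2.6901, 1.604, 0.0136] [5.6887, 2.0552, 9.6422] [-0.1156, -0.5433, 0.7105]
tool-x angle 61.61265423557791 pos angle 62.23619515487416 rad 0.09751766244454567 force tool axes [ 4.54  4.15 -9.58]
```

send_rows --rows '[[1.5, [0.06, 0.57, 0], 3], [1.5, [0, 0.52, 0], 3], [1.5, [0, 0.52, 0], 3], [1.5, [0, 0.35, 0], 2], [1.5, [0, 0, 0], 0]]'

```text
t: 22.88
tool_pos: [0.5906, -0.086, 0.1255]
tool_rot: [2.833, 1.34, 0.012]
contact_force: [2.4, 0.4, 10.0]
opening: 0.0201
grip_force: 118.9
```

```bash
python3 s.py
```

```text
22.875 [0.5906, -0.086, 0.1255] [2.8326, 1.3396, 0.0122] [2.3576, 0.3704, 10.0312] [-0.233, -0.181, 0.3358]
tool-x angle 50.62140105787495 pos angle 50.986140895174834 rad 0.0978033136979926 force tool axes [  1.82   1.7  -10.01]
```

send_rows --rows '[[1.5, [0.02, 0.36, 0], 2], [1.5, [0, 0.34, 0], 2], [1.5, [0, 0.34, 0], 2], [1.5, [0, 0.26, 0], 1.5], [1.5, [0, 0.17, 0], 1], [1.5, [0, 0, 0], 0]]'

```text
t: 23.62
tool_pos: [0.6012, -0.0958, 0.1255]
tool_rot: [2.925, 1.126, 0.013]
contact_force: [3.4, 1.0, 11.4]
opening: 0.0202
grip_force: 118.9
```

```bash
python3 s.py
```

```text
23.625 [0.6012, -0.0958, 0.1255] [2.9247, 1.1264, 0.0126] [3.4276, 0.9844, 11.4093] [-0.1701, -0.021, 0.2998]
tool-x angle 42.12663270670559 pos angle 42.50464311002013 rad 0.09798836067436459 force tool axes [  3.26   1.68 -11.38]
```

send_rows --rows '[[1.5, [0.03, 0.18, 0], 1], [1.5, [0, 0.17, 0], 1], [1.5, [0, 0.17, 0], 1]]'

```text
t: 24.0
tool_pos: [0.6046, -0.0995, 0.1254]
tool_rot: [2.954, 1.049, 0.012]
contact_force: [1.7, 0.3, 10.8]
opening: 0.0203
grip_force: 118.8
```

```bash
python3 s.py
python3 - <<'E'
from h import *
from station import ctrl
np.set_printoptions(precision=4,suppress=True)
d=ctrl.get_image("side");np.savez("side5.npz",**d)
b=d["frame"][180:290,290:410,::-1];cv2.imwrite("pics/c5.png",cv2.resize(b,None,fx=5,fy=5,interpolation=cv2.INTER_CUBIC))
E
```

```text
24.0 [0.6046, -0.0995, 0.1254] [2.9536, 1.0494, 0.0118] [1.6892, 0.2847, 10.84] [-0.147, 0.1326, 0.4256]
tool-x angle 39.11980097429642 pos angle 39.57343543512732 rad 0.09808837336989745 force tool axes [  1.54   0.94 -10.82]
```

View pics/c5.png

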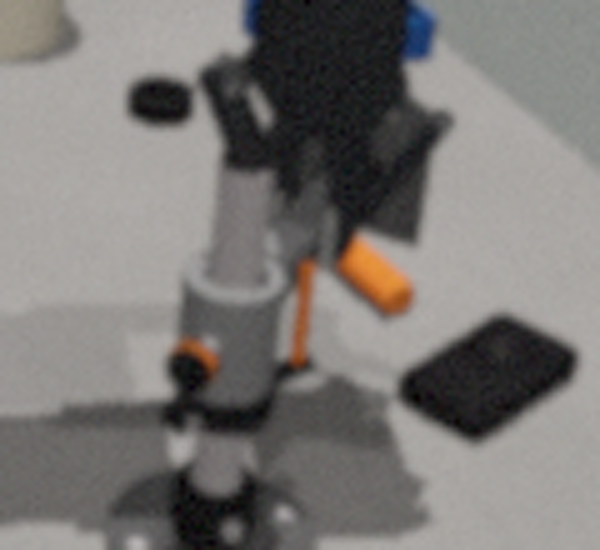

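The pin at (303, 315) is right beside the bar, so contact is close. I'll continue in small steps, watching the force.

send_rows --rows '[[1.5, [0.01, 0.17, 0], 1], [1.5, [0, 0.17, 0], 1], [1.5, [0, 0, 0], 0]]'

```text
t: 24.42
tool_pos: [0.6068, -0.1022, 0.1255]
tool_rot: [2.971, 0.998, 0.012]
contact_force: [2.7, 0.2, 10.5]
opening: 0.0203
grip_force: 118.9
```

```bash
python3 s.py
```

```text
24.425 [0.6068, -0.1022, 0.1255] [2.9714, 0.998, 0.0119] [2.7184, 0.2099, 10.5225] [-0.1378, 0.1683, 0.4046]
tool-x angle 37.13180571610592 pos angle 37.54278049512468 rad 0.09811199890215949 force tool axes [  2.35   1.57 -10.5 ]
```

send_rows --rows '[[1.5, [0, 0.17, 0], 1], [1.5, [0, 0, 0], 0]]'

```text
t: 24.68
tool_pos: [0.6079, -0.1035, 0.1255]
tool_rot: [2.98, 0.972, 0.012]
contact_force: [2.5, 1.1, 10.7]
opening: 0.0202
grip_force: 118.9
```

```bash
python3 s.py
```

```text
24.675 [0.6079, -0.1035, 0.1255] [2.98, 0.972, 0.0121] [2.5149, 1.0795, 10.7061] [-0.2017, 0.1228, 0.2451]
tool-x angle 36.13042462998959 pos angle 36.552011907143445 rad 0.0981567091728275 force tool axes [  2.72   0.71 -10.69]
```

send_rows --rows '[[1.5, [0, 0.17, 0], 1], [1.5, [0, 0, 0], 0]]'

```text
t: 24.92
tool_pos: [0.6089, -0.1049, 0.1255]
tool_rot: [2.988, 0.946, 0.012]
contact_force: [2.6, 1.3, 10.6]
opening: 0.0204
grip_force: 118.9
```

```bash
python3 s.py
```

```text
24.925 [0.6089, -0.1049, 0.1255] [2.9884, 0.9458, 0.0124] [2.593, 1.3138, 10.6161] [-0.2379, 0.1537, 0.28]
tool-x angle 35.12487745241323 pos angle 35.53954048237517 rad 0.09817363263119634 force tool axes [  2.93   0.51 -10.6 ]
```

send_rows --rows '[[1.5, [0, 0.17, 0], 1], [1.5, [0, 0, 0], 0]]'

```text
t: 25.18
tool_pos: [0.6097, -0.1061, 0.1255]
tool_rot: [2.997, 0.921, 0.012]
contact_force: [2.0, 1.3, 10.5]
opening: 0.0204
grip_force: 118.9
```

```bash
python3 s.py
```

```text
25.175 [0.6097, -0.1061, 0.1255] [2.9968, 0.9208, 0.0121] [2.0456, 1.3259, 10.479] [-0.0524, 0.1599, 0.4916]
tool-x angle 34.16082573418696 pos angle 34.695300998570985 rad 0.0982099928070595 force tool axes [  2.49   0.14 -10.46]
```

send_rows --rows '[[1.5, [0, 0.17, 0], 1], [1.5, [0, 0, 0], 0]]'

```text
t: 25.42
tool_pos: [0.6102, -0.1066, 0.1255]
tool_rot: [3.005, 0.899, 0.01]
contact_force: [-0.4, 4.5, 12.3]
opening: 0.0207
grip_force: 119.9
```

```bash
python3 s.py
```

```text
25.425 [0.6102, -0.1066, 0.1255] [3.0052, 0.8987, 0.0102] [-0.4171, 4.5413, 12.2741] [0.1835, 0.4115, 1.0946]
tool-x angle 33.2997555445759 pos angle 34.33221979975099 rad 0.09827946867759473 force tool axes [  2.2   -3.94 -12.29]
```

Contact with the pin: tangential force is now −4 N and the bar stopped at about 34°, as expected from the pin direction. Releasing here.

send_rows --rows '[[2.6, [0, 0, 0], 0], [3.2, [0, 0, 0], 0], [4, [0, 0, 0], 0], [5, [0, 0, 0], 0], [5, [0, 0, 0], 0], [5, [0, 0, 0], 0]]' --newtons 20

```text
t: 26.18
tool_pos: [0.607, -0.1061, 0.1209]
tool_rot: [3.012, 0.893, -0.0]
contact_force: [-0.9, -0.4, 0.3]
opening: 0.0499
grip_force: 0.0
```

```bash
python3 s.py
```

```text
26.175 [0.607, -0.1061, 0.1209] [3.0119, 0.8932, -0.0001] [-0.9084, -0.4281, 0.2823] [-0.0572, -0.0117, -0.0686]
tool-x angle 33.035984336428506 pos angle 35.612497729218404 rad 0.09592136799097165 force tool axes [-0.99 -0.14 -0.28]
```

send_rows --rows '[[5, [0, 0, -1], 0], [5, [0, 0, -2], 0], [5, [0, 0, -3], 0], [5, [0, 0, -4], 0], [5, [0, 0, -4], 0], [5, [0, 0, -4], 0], [5, [0, 0, -3], 0], [5, [0, 0, -2], 0], [5, [0, 0, 0], 0]]'

```text
t: 27.3
tool_pos: [0.6076, -0.1063, 0.3539]
tool_rot: [3.01, 0.893, 0.006]
contact_force: [-0.8, -0.2, -0.4]
opening: 0.05
grip_force: 0.0
```

send_rows --rows '[[5, [5, 0, 0], 0], [5, [5, 0, 0], 0], [5, [5, 0, 0], 0], [5, [5, 0, 0], 0], [5, [0, 0, 0], 0]]'

```text
t: 27.92
tool_pos: [0.7757, 0.0052, 0.3449]
tool_rot: [-3.008, -0.897, 0.011]
contact_force: [-0.3, -0.2, -1.1]
opening: 0.0499
grip_force: 0.0
```

```bash
python3 s.py; python3 shot.py 6
python3 - <<'E'
from h import *
np.set_printoptions(precision=4,suppress=True)
for n in("top","side"):
    d=load(n+"6");C=cloud(d);C[d["range_z"]==0]=np.nan
    q=C.reshape(-1,3);q=q[np.isfinite(q[:,0])];v=q[:,:2]-[.5297,-.1622];r=np.hypot(*v.T);a=np.degrees(np.arctan2(v[:,1],v[:,0]))
    h=q[(r<.0245)&(r>.0155)&(q[:,2]>.158)&(q[:,2]<.175)]
    A=np.c_[h[:,:2]-[.53,-.162],np.ones(len(h))];print(n,"hubtop",len(h),np.median(h,0),(h.min(0)+h.max(0))/2,np.linalg.lstsq(A,h[:,2],rcond=None)[0])
    b=q[(r>.035)&(r<.14)&(a>5)&(a<65)&(q[:,2]>.15)&(q[:,2]<.165)]
    l=cv2.fitLine(b[:,:2].astype(np.float32),cv2.DIST_HUBER,0,.01,.01).ravel();print(" bar",len(b),np.median(b[:,2]),"angle",np.degrees(np.arctan2(l[1],l[0])))
a,b=cv2.imread("pics/top6.png")[130:230,270:400],cv2.imread("pics/side6.png")[170:310,280:420]
cv2.imwrite("pics/c6.png",np.hstack([cv2.resize(x,(390,int(390*x.shape[0]/x.shape[1])),interpolation=cv2.INTER_CUBIC)[:300] if 0 else cv2.resize(x,(390,300+90),interpolation=cv2.INTER_CUBIC) for x in(a,b)]))
E
```

```text
27.925 [0.7757, 0.0052, 0.3449] [-3.0077, -0.8966, 0.0106] [-0.2651, -0.2141, -1.1244] [0.0175, 0.0316, -0.01]
tool-x angle 33.19926230008712 pos angle 34.12771250539389 rad 0.2979740438686415 force tool axes [-0.33  0.04  1.13]
{'t': 28.025, 'tool_pos': [0.7743, 0.0031, 0.3482], 'tool_rot': [-3.0106, -0.8936, 0.0063], 'contact_force': [0.3937, -0.1088, 1.1893], 'wrist_torque': [0.0336, 0.0117, 0.0219], 'opening': 0.0501}
top hubtop 86 [ 0.5209 -0.1536  0.1676] [ 0.5282 -0.1609  0.1672] [-0.015   0.0043  0.1675]
 bar 279 0.15656552740905938 angle 35.691185
side hubtop 102 [ 0.5222 -0.1755  0.1664] [ 0.5284 -0.1625  0.1652] [0.0152 0.0517 0.1663]
 bar 198 0.15530205237711642 angle 37.859554
```

View pics/c6.png

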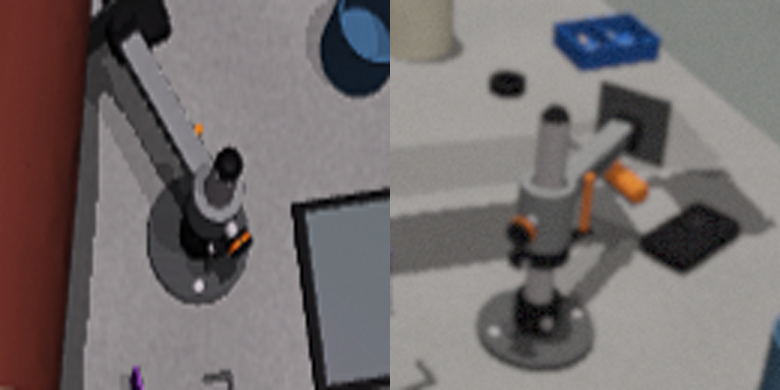

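The bar lies along the pin, with the pin at (198, 128) against its edge in the top crop, and the hub is level on the collar (top face 0.167). The hand recoiled about 2 mm on release, so I'll check that the bar still touches by nudging it lightly with one open finger.

send_rows --rows '[[5, [-5, 0, 0], 0], [5, [-5, 0, 0], 0], [5, [-5, 0, 0], 0], [5, [-5, 0, 0], 0], [5, [0, 0, 4], 0], [5, [0, 0, 5], 0], [5, [0, 0, 5], 0], [5, [0, 0, 4], 0], [5, [0, 0, 3], 0], [5, [0, 0, 1.5], 0]]'

```text
t: 29.28
tool_pos: [0.6049, -0.1064, 0.1242]
tool_rot: [-3.011, -0.891, 0.004]
contact_force: [0.0, -0.4, 0.1]
opening: 0.0498
grip_force: 0.0
```

send_rows --rows '[[5, [0, 0.4, 0], 0], [5, [0, 0.3, 0], 0], [5, [0, 0.2, 0], 0], [5, [0, 0.1, 0], 0], [5, [0, 0.1, 0], 0], [5, [0, 0, 0], 0]]'

```text
t: 30.02
tool_pos: [0.6131, -0.1153, 0.1261]
tool_rot: [3.012, 0.893, 0.0]
contact_force: [0.3, -0.1, -0.0]
opening: 0.0501
grip_force: 0.0
```

```bash
python3 s.py
```

```text
30.025 [0.6131, -0.1153, 0.1261] [3.0119, 0.8933, 0.0001] [0.3034, -0.1444, -0.0006] [-0.0152, -0.0349, -0.0259]
tool-x angle 33.03935557955803 pos angle 29.045075577670094 rad 0.09615483834447669 force tool axes [0.18 0.29 0.  ]
```

send_rows --rows '[[5, [0, 0.1, 0], 0], [5, [0, 0.1, 0], 0], [5, [0, 0, 0], 0]]'

```text
t: 30.4
tool_pos: [0.6141, -0.1171, 0.126]
tool_rot: [3.012, 0.893, 0.0]
contact_force: [-0.6, -0.4, 0.6]
opening: 0.05
grip_force: 0.0
```

send_rows --rows '[[5, [0, 0.06, 0], 0], [5, [0, 0, 0], 0]]'

```text
t: 30.65
tool_pos: [0.6144, -0.1176, 0.126]
tool_rot: [3.012, 0.893, 0.0]
contact_force: [0.2, -0.3, -0.1]
opening: 0.0501
grip_force: 0.0
```

send_rows --rows '[[5, [0, 0.06, 0], 0], [5, [0, 0, 0], 0]]'

```text
t: 30.9
tool_pos: [0.6147, -0.118, 0.126]
tool_rot: [-3.012, -0.893, 0.0]
contact_force: [-0.6, 0.4, -0.5]
opening: 0.0506
grip_force: 0.1
```

```bash
python3 s.py
```

```text
30.9 [0.6147, -0.118, 0.126] [-3.0118, -0.8932, 0.0001] [-0.5904, 0.3631, -0.4573] [0.0705, 0.0071, 0.034]
tool-x angle 33.035958527000794 pos angle 27.197476717485046 rad 0.09637622205438365 force tool axes [-0.3  -0.63  0.46]
```

Contact is just beginning (opening and grip reading up). I'll press slowly.

send_rows --rows '[[5, [0, 0.06, 0], 0], [5, [0, 0, 0], 0]]'

```text
t: 31.15
tool_pos: [0.615, -0.1183, 0.126]
tool_rot: [-3.012, -0.893, 0.0]
contact_force: [-0.6, 1.6, 0.0]
opening: 0.0501
grip_force: 0.6
```

send_rows --rows '[[5, [0, 0.06, 0], 0], [5, [0, 0, 0], 0]]'

```text
t: 31.4
tool_pos: [0.6152, -0.1186, 0.1259]
tool_rot: [-3.011, -0.893, 0.0]
contact_force: [-0.9, 3.2, 2.2]
opening: 0.0499
grip_force: 1.6
```

```bash
python3 s.py
```

```text
31.4 [0.6152, -0.1186, 0.1259] [-3.0109, -0.8931, 0.0004] [-0.917, 3.1574, 2.2134] [0.5018, 0.2172, 0.0049]
tool-x angle 33.04379383442892 pos angle 26.73875232741832 rad 0.09656567318937681 force tool axes [ 0.95 -3.15 -2.21]
```

send_rows --rows '[[5, [0, 0.06, 0], 0], [5, [0, 0.06, 0], 0], [5, [0, 0, 0], 0]]'

```text
t: 31.78
tool_pos: [0.6155, -0.1187, 0.1258]
tool_rot: [-3.009, -0.893, 0.002]
contact_force: [-3.4, 5.5, 2.2]
opening: 0.0499
grip_force: 3.5
```

send_rows --rows '[[5, [0, 0.06, 0], 0], [5, [0, 0.06, 0], 0], [5, [0, 0, 0], 0]]'

```text
t: 32.15
tool_pos: [0.6156, -0.1189, 0.1257]
tool_rot: [-3.007, -0.893, 0.003]
contact_force: [-4.5, 8.0, 3.7]
opening: 0.0499
grip_force: 5.0
```

```bash
python3 s.py
```

```text
32.15 [0.6156, -0.1189, 0.1257] [-3.0067, -0.8928, 0.0031] [-4.5208, 7.9656, 3.7479] [1.366, 0.7609, 0.0522]
tool-x angle 33.07699327818846 pos angle 26.478001700155204 rad 0.09676561534389416 force tool axes [ 0.56 -9.16 -3.7 ]
```

At 9 N, well over the swing friction, the bar does not move, so it is against the pin. Backing off.

send_rows --rows '[[5, [0, -0.3, 0], 0], [5, [0, -0.6, 0], 0], [5, [0, -0.6, 0], 0], [5, [0, 0, -1], 0], [5, [0, 0, -3], 0], [5, [0, 0, -5], 0], [5, [0, 0, -5], 0], [5, [0, 0, -5], 0], [5, [0, 0, -3], 0], [5, [0, 0, 0], 0]]'

```text
t: 33.4
tool_pos: [0.6098, -0.109, 0.3509]
tool_rot: [3.008, 0.892, 0.01]
contact_force: [0.0, 0.0, -0.1]
opening: 0.0502
grip_force: 0.0
```

send_rows --rows '[[5, [4, 0, 0], 0], [5, [5, 0, 0], 0], [5, [5, 0, 0], 0], [5, [4, 0, 0], 0], [5, [0, 0, 0], 0], [5, [0, 0, 0], 0]]'

```text
t: 34.15
tool_pos: [0.7588, -0.0107, 0.3443]
tool_rot: [-3.011, -0.893, 0.004]
contact_force: [0.2, -0.1, -0.2]
opening: 0.05
grip_force: 0.0
```

```bash
python3 s.py
python3 - <<'E'
from h import *
from station import ctrl
np.set_printoptions(precision=4,suppress=True)
d=ctrl.get_image("top");C=cloud(d);C[d["range_z"]==0]=np.nan
q=C.reshape(-1,3);q=q[np.isfinite(q[:,0])];v=q[:,:2]-[.5289,-.1611];r=np.hypot(*v.T);a=np.degrees(np.arctan2(v[:,1],v[:,0]))
h=q[(r<.0245)&(r>.0155)&(q[:,2]>.158)&(q[:,2]<.175)];print("hubtop",np.median(h[:,2]))
b=q[(r>.035)&(r<.14)&(a>5)&(a<65)&(q[:,2]>.15)&(q[:,2]<.165)];l=cv2.fitLine(b[:,:2].astype(np.float32),cv2.DIST_HUBER,0,.01,.01).ravel();print("bar angle",np.degrees(np.arctan2(l[1],l[0])))
print(ctrl.finish_job())
E
```

```text
34.15 [0.7588, -0.0107, 0.3443] [-3.0115, -0.8927, 0.004] [0.2455, -0.0526, -0.1836] [0.0566, -0.0228, -0.0186]
tool-x angle 33.02384084082421 pos angle 33.36685009877613 rad 0.27516219551767973 force tool axes [0.18 0.18 0.18]
hubtop 0.1672135676919163
bar angle 35.359386
the job is handed in; nothing more can be done
None
```

The tablet arm is fitted: its hub sits firmly on the height collar, its bar rests against the orange pin at about 35°, the gripper let go and withdrew, and the job was handed in at about 34 s.

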